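# Stable the shunting locomotive in the engine shed

## Task

Put the little shunting locomotive away: stand it properly on the rails of the shed track outside the open engine shed, then push it all the way in under the lintel, until it rests gently against the sprung buffer inside without squashing that to its end. Then close both shed doors fully, so that the leaves meet flush edge to edge. Leave the goods van and the hopper wagon where they stand.

Things in the scene. Friction and masses are not known exactly. Their poses are not given: they have to be found in the camera images.
- loco: Locomotive: green steeple-cab shunter, 150 mm long over the buffers (its y axis, both ends alike), 54 wide, 83 high, about 0.45 kg. Free-rolling wheels (drag about 1 N, it stays where left). Origin: middle of its underside, at the lowest edge of the wheel flanges. Starts on the bench before the layout board, at the left or right place; the van has the other. On the rails its origin is at z = 25 mm
- loco_cab (a point): Middle of the top of the locomotive's cab, the place to grip: flat sides 46 mm apart (along x), 54 mm long (y), reaching from 38 mm (footplate, 52 mm wide) to 83 mm above the loco's origin. At both ends of the cab are lower bonnets, 36 mm wide, up to 64 mm above the origin, ending 68 mm from the middle
- loco_end (a point): At the locomotive's -y end, on its centre line, level with the faces of its two buffer heads (14 mm across, at x = +-17 mm, 30 mm above the loco's origin, faces 75 mm from the middle). Between them the buffer beam, 54 mm wide, 20 to 38 mm above the origin, stands 6 mm back. The +y end is the same
- loco_wheel (a point): Middle of the axle at the -y end (40 mm from the loco's middle, 17 mm above its origin); the other is 40 mm to +y. Wheels 44 mm over their outer faces, tread radius 14 mm, flanges 3 mm deep between the rails with about 2 mm of play to each side. With a flange riding on a rail the loco stands up to 3 mm higher and tilted: shift it sideways to drop in
- layout: Fixed plywood board 18 mm thick, 680 mm long (y), from x = -75 to +160 mm, with the shed track along its y axis and a brick engine shed over its +y end. Origin: on the bench, under the track's centre line, midway along the board. At x = +120 mm a siding (y -325 to 20); at x = 112 to 157, y = 80 to 245 a low stage with a water tank, 138 mm high
- track (a point): On the centre line at the height of the rail tops, a good place to rail the locomotive's middle: layout x = 0, y = -90, z = 28 mm; axes as the layout. Rails 4 mm wide, inner edges 32 mm apart, tops 28 mm above the bench, from y = -325 to +285 mm; a timber stop 62 mm high at the outer end, y = -322
- doorway (a point): Middle of the shed doorway at rail-top height, in the front face of the shed (layout y = 80 mm); axes as the layout, +y leads in. Doorway 92 mm wide. Shed walls: outside at x = +-60 mm, y = 80 to 295 mm
- lintel (a point): Middle of the lintel's lower edge over the doorway, 134 mm above the bench. Above it the gable and a low glazed roof: eaves 144, ridge 164 mm above the bench. The gripper's body cannot pass under or through it: reach in tilted
- stop (a point): Middle of the free face of the sprung buffer beam in the shed, where the locomotive's buffers meet it: layout y = 236 mm, 48 to 62 mm above the bench. The loco then has its origin at layout y = 161 mm and its rear buffers 6 mm inside the doorway
- buffer (a joint): Compression of the sprung buffer beam (m): 0 free, 0.012 at the end of its travel; 600 N/m (7 N at the end), damped
- door_far (a joint): Angle (rad) of the door leaf on the layout's +x side: 0 closed, opens outwards to 2.6; stays where left (friction 0.02 N m), no latch. Both leaves: upright boards 45 mm wide, 8 mm thick, 30 to 132 mm above the bench. Upright hinge pin at layout x = +46, y = 75 mm; closed it points to -x, front face at y = 71 mm; at 1.57 it points to -y
- door_near (a joint): Angle (rad) of the leaf on the layout's -x side (nearer the robot), the mirror image: hinge pin at layout x = -46, y = 75 mm; 0 closed, pointing to +x; at 1.57 it points to -y
- door_far_edge (a point): Top of that leaf's free edge, in its middle plane, 45 mm from its hinge pin
- door_near_edge (a point): Top of that leaf's free edge, in its middle plane, 45 mm from its hinge pin
- van: Goods van, a bystander: plain green box van 150 mm long (y), 54 mm wide, 81 mm high, of one height all along. Origin: middle of its underside
- hopper: Hopper wagon, a bystander on the siding: open red wagon 140 mm long (y), 54 mm wide, 72 mm high. Origin: middle of its underside
Mind the look-alikes: they are no part of the job. What is shaped like the loco but brown or orange is not meant.

How it is judged:
By the outcome, as a careful person would: the job done as asked, in the order asked, and still so for the second after the job is handed in, with the robot touching nothing.
It also fails if it takes over 72 s, if anything falls off the work surface, if the arm or the gripper's body presses on something with over 40 N, if the wrist force passes 120 N, or if a joint passes its speed limit or range.

## Robot

A 7-joint arm with a two-finger parallel gripper is mounted at the origin on the work surface. World frame = base frame: x ahead of the robot, y to its left, z up, the work surface at z = 0. Lengths are in m, angles in rad, forces in N, time in s.
With the tool pointing down it reaches from about 0.35 to 0.9 m from the base axis. Payload 7.2 kg.
Tool frame: the origin (TCP) lies on the centre line of the jaws, within the pads' length; the fingertips stand 14 mm ahead of it and the grasp point (between the pads) lies 5 mm behind it; z points along the fingers, y is the line along which they close (so a half turn about z gives the same grasp; the last joint's range is limited). The gripper opens to 88 mm and grips with 3 to 60 N. Pads are 20 mm wide; open, the fingers measure 115 mm over their backs; the gripper's body (75 mm by 178 mm) begins 61 mm behind the grasp point.
Start: joints at [-1.172, 0.411, -0.013, 1.596, 0.006, 1.134, -0.082], TCP at [0.281, 0.558, 0.237] pointing down, gripper open.
Joint ranges: [-2.95, 2.95], [-0.29, 1.99], [-1.47, 1.44], [0.14, 2.54], [-1.03, 4.17], [0.13, 1.85], [-2.86, 2.86]. Speed limits (rad/s): [2.39, 2.39, 3.01, 3.01, 3.14, 3.14, 3.14].

## Interface

Orientations are given as a rotation vector (axis times angle).
In Python, from station import * gives the robot as it stands.
- The arm moves only by the tool drive_tool, never from a script. Its argument "deltas" is one flat list of numbers, 7 for each row, row after row: the shift along the tool's x, y, z in m, then the turn, a rotation vector about the tool's x, y, z in rad, then the closure, from -1 (fully open) to 1 (shut). A call has 1 to 8 rows; each row is the pose to reach, as a shift and turn from the pose commanded when the call began, along the tool's axes at that moment; what a row does not reach only later rows make up. A row lasts 1/8 s, in which the tool goes at most 62.5 mm and 10.7 degrees, less where a joint would pass 70% of its speed; a pose out of reach is approached as far as the arm can. A call with a gripper value outside its range is refused whole. The fingers move at their own pace and stop on an object; the grip force is fixed at half the most. Time passes only in rows, so rows that repeat a pose let the fingers close. It gives the time, the measured TCP pose, the force, the opening and the grip force at its end, in the units of the state.
- observe(): the state, without advancing time (a new reading comes with each control period).
- camera(name): name is "scene" or "side" or "wrist"; returns the picture (400x640x3 uint8, red, green, blue); there is no depth.
- calibration(name): a dict with "vfov" (degrees; the focal length in pixels is half the picture's height over the tangent of half this angle, whatever the lens; pixels are square), "cx", "cy" (the principal point, pixels), "dist_coeffs" ([k1, k2, p1, p2, k3] as OpenCV has them; the pictures are not rectified), "extrinsics" (4x4, takes a point from world to camera coordinates). Camera axes: x right, y up, looking along -z (the intrinsics and any distortion apply to the point x, -y, -z); pixel columns grow to the right and rows downward; lengths in m; the calibration is good to about 2 mm. A picture is of the moment at which its call begins: read the wrist's pose just before it. calibration takes no time and is no camera call; for the wrist camera it gives the pose at the moment of the call.
- close_job(): hands the job in; it is judged then, once.
Trained networks look in the newest picture that a camera, given by its name, has taken for a name from the list of things; names that differ only in an ending like _2 or _b are one class to them, and where a whole thing is asked for, a point or a joint stands for the part that bears it (a point fixed in the world has none). Each returns a list of dicts, best first, with "p" (0 to 1); they miss things now and then, are a little off and sometimes report something else, mostly with a low value. They report only what shows in the picture. A call takes as long as a camera call. They do not tell look-alikes from the thing itself.
- spot_in(target, camera): "point" ([x, y, z] in m, in world coordinates, good to about 4 mm: the middle of the surface that is visible of it).
- silhouettes(target, camera): "mask" (400x640 bool, what is visible of it).
The state is a dict: "clock": time; "joints": joint angles; "joint_velocities": joint speeds; "effort": joint torques, N m; "eef_pos": TCP position; "ee_rot": TCP orientation; "ft_force": force on the tool from outside, world axes, zero at the start; "torque": the same for the moment, N m; "grip_width": finger opening in m; "grip_force": force on a finger pad.
Only numpy, scipy, OpenCV 4.12 (cv2) and the standard library are available. Lean on these libraries where they do the work, as an engineer would, in place of code of your own. Each camera call takes 0.05 s, during which the arm holds its last target. There are 200 camera calls.

## Working session

There is one attempt and no reset: what is moved stays moved. The work goes in short steps, Python scripts to look and compute and a tool call to move; the robot and the scene stay as the last step left them, time stands still between calls to the robot, and variables do not carry over. Pictures are saved under pics/ and viewed, at most 10 in all, crops included, and the job is handed in when it is done.

Besides the shell and the picture viewer there is one more tool, called as name(argument=value, ...) on one line, values as JSON. drive_tool: Moves the arm, as the interface text tells. Its arguments: {"type":"object","properties":{"deltas":{"type":"array","items":{"type":"number"}}},"required":["deltas"]}

```bash
mkdir -p pics; ls; python3 - <<'E'
from station import *
import cv2,numpy as np
s=observe();print(s['clock'],s['eef_pos'],s['ee_rot'],s['joints'])
ims=[]
for c in ['scene','side']:
    im=camera(c);cv2.imwrite(f'pics/{c}0.png',im[:,:,::-1])
    k=calibration(c);print(c,k['vfov'],k['cx'],k['cy'],k['dist_coeffs']);print(np.round(k['extrinsics'],3))
    for t in ['loco','van','hopper','loco_cab','loco_end','doorway','door_far_edge','door_near_edge','track','stop','lintel']:
        try:
            print(t,[(np.round(d['point'],3).tolist(),round(d['p'],2)) for d in spot_in(t,c)][:4])
        except Exception as e: print(t,e)
E
```

```text
pics
0.0 [0.28105081 0.5577018  0.23580249] [-7.26411993e-01 -3.05616455e+00  2.47731589e-03] [-1.17222444  0.41190594 -0.01274663  1.59705042  0.00558798  1.13427417
 -0.08219391]
scene 44.06903352600486 320.56348571814505 196.8347385375415 [0.05192694 0.         0.         0.         0.        ]
[[-0.585  0.811 -0.011  0.156]
 [-0.665 -0.472  0.578  0.334]
 [ 0.464  0.346  0.816 -2.059]
 [ 0.     0.     0.     1.   ]]
loco [([0.422, 0.194, 0.063], 0.79), ([0.241, -0.258, 0.061], 0.77), ([0.358, 0.653, 0.061], 0.67)]
van [([0.425, -0.22, 0.082], 0.74)]
hopper [([0.722, -0.15, 0.09], 0.69)]
loco_cab [([0.359, 0.654, 0.061], 0.79), ([0.421, 0.186, 0.064], 0.74), ([0.237, -0.249, 0.063], 0.56)]
loco_end [([0.418, 0.189, 0.064], 0.75), ([0.236, -0.254, 0.063], 0.64), ([0.356, 0.65, 0.066], 0.57)]
doorway [([0.663, 0.14, 0.024], 0.85)]
door_far_edge [([0.663, 0.077, 0.091], 0.53)]
door_near_edge []
track [([0.656, 0.135, 0.028], 0.61)]
stop [([0.661, 0.138, 0.021], 0.6)]
lintel [([0.662, 0.14, 0.022], 0.9)]
side 45.21540725459512 319.2025237376534 197.43452013918167 [-0.09896535  0.     
[... 242 characters left out ...]
 0.156, 0.064], 0.64), ([0.611, 0.01, 0.024], 0.29)]
van [([0.401, -0.244, 0.079], 0.95), ([0.61, 0.009, 0.022], 0.22), ([0.702, -0.169, 0.08], 0.16)]
hopper [([0.704, -0.169, 0.085], 0.69), ([0.612, 0.011, 0.018], 0.17)]
loco_cab [([0.395, 0.157, 0.066], 0.84), ([0.207, -0.286, 0.06], 0.8), ([0.345, 0.636, 0.064], 0.74), ([0.611, 0.01, 0.021], 0.62)]
loco_end [([0.392, 0.163, 0.063], 0.96), ([0.344, 0.634, 0.06], 0.9)]
doorway [([0.609, 0.01, 0.016], 0.87), ([0.543, 0.073, 0.101], 0.66)]
door_far_edge [([0.656, 0.075, 0.092], 0.55)]
door_near_edge []
track [([0.607, 0.011, 0.022], 0.58), ([0.394, 0.158, 0.063], 0.3)]
stop [([0.605, 0.01, 0.024], 0.79)]
lintel [([0.612, 0.012, 0.023], 0.74)]
```

View pictures.

View pics/scene0.png

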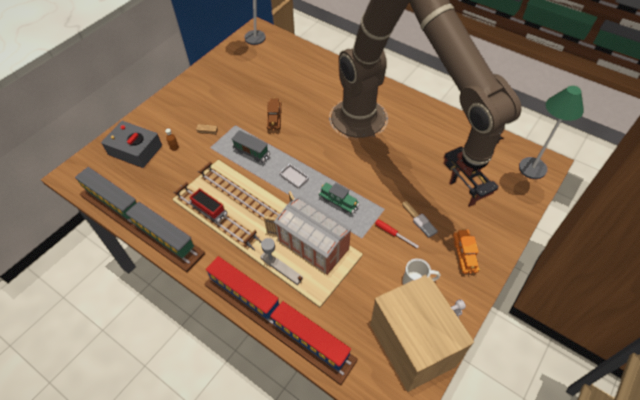

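View pics/side0.png

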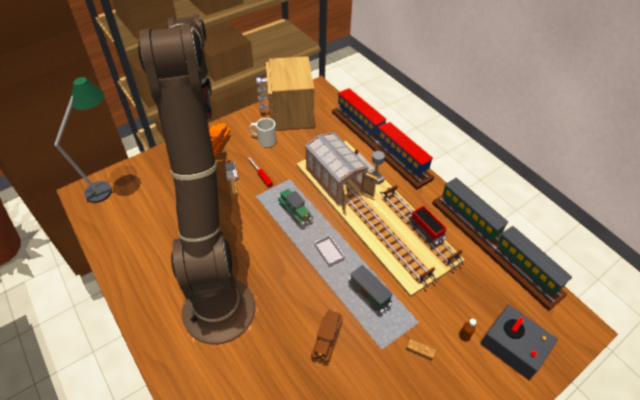

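```bash
python3 - <<'E'
import cv2
a=cv2.imread('pics/scene0.png')[120:310,165:395];b=cv2.imread('pics/side0.png')[125:300,255:470]
cv2.imwrite('pics/sc.png',cv2.resize(a,None,fx=3.1,fy=3.1,interpolation=cv2.INTER_CUBIC))
cv2.imwrite('pics/sd.png',cv2.resize(b,None,fx=3.4,fy=3.4,interpolation=cv2.INTER_CUBIC))
E
```

```text
(no output)
```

View pics/sc.png

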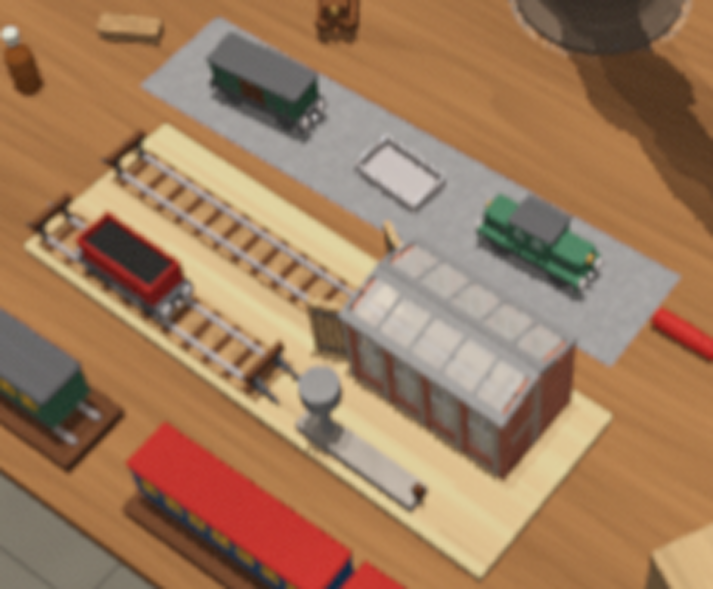

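View pics/sd.png

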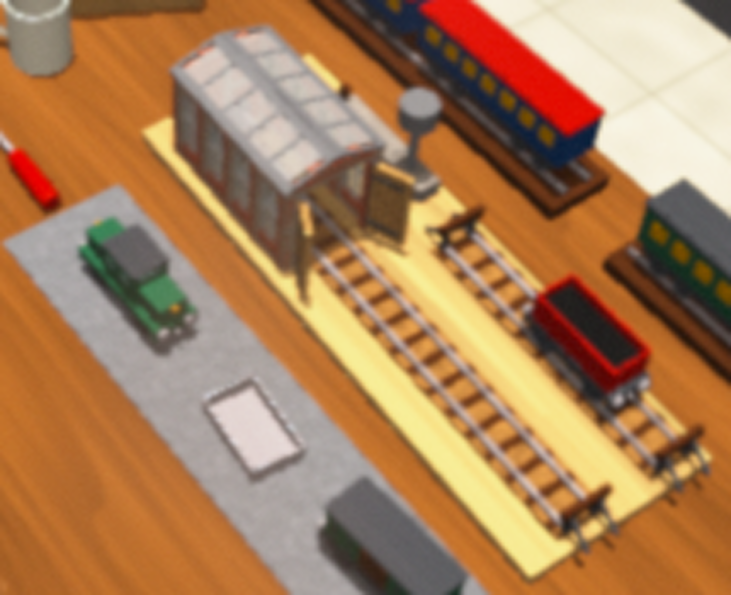

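```bash
cat > h.py <<'E'
from station import *
import cv2,numpy as np
from scipy.optimize import least_squares
from scipy.spatial.transform import Rotation as R
def proj(P,k):
    P=np.atleast_2d(P);f=200/np.tan(np.radians(k['vfov']/2));E=np.array(k['extrinsics'])
    c=P@E[:3,:3].T+E[:3,3];c=c*[1,-1,-1]
    K=np.array([[f,0,k['cx']],[0,f,k['cy']],[0,0,1]])
    return cv2.projectPoints(c,np.zeros(3),np.zeros(3),K,np.array(k['dist_coeffs'],float))[0][:,0]
def tf(p,L): # p=(x,y,yaw)
    L=np.atleast_2d(L);c,s=np.cos(p[2]),np.sin(p[2])
    return np.c_[p[0]+c*L[:,0]-s*L[:,1],p[1]+s*L[:,0]+c*L[:,1],L[:,2]]
def ray(uv,k,z):
    r=least_squares(lambda q:(proj([[q[0],q[1],z]],k)[0]-uv),[0.5,0.1]);return r.x
E
python3 - <<'E'
from h import *
ks,kd=calibration('scene'),calibration('side')
us=lambda l:(np.array(l,float)+.5)/3.1-.5+[165,120]
ud=lambda l:(np.array(l,float)+.5)/3.4-.5+[255,125]
L=np.array
A=[(-75,-340,18),(160,-340,18),(160,340,18),(-75,340,18)]
us_=us([(163,124),(27,243),(481,570),(611,413)])
B=[(-75,-340,18),(160,-340,18),(-75,340,18)]
ud_=ud([(532,572),(709,455),(143,133)])
f=lambda p:np.r_[(proj(tf(p,L(A)/1e3),ks)-us_),(proj(tf(p,L(B)/1e3),kd)-ud_)].ravel()
r=least_squares(f,[.62,.05,0]);print('layout',r.x,np.round(r.fun,1))
for nm,u,k in (('s',us([(543,220)]),ks),('d',ud([(136,253)]),kd)): print('cab',ray(u[0],k,.083))
# door edge tops
E
```

```text
layout [ 0.60043401  0.02789216 -0.03106152] [ 0.5 -1.  -1.3  0.3  0.4  1.2  1.  -0.5 -0.2  1.   1.3  0.3 -0.7 -1.2]
cab [0.40810276 0.18700194]
cab [0.40218251 0.17448936]
```

drive_tool(deltas=[-0.28,-0.281,-0.04,0,0,1.136,-1,-0.28,-0.281,-0.04,0,0,1.136,-1,-0.28,-0.281,-0.04,0,0,1.136,-1,-0.28,-0.281,-0.04,0,0,1.136,-1,-0.28,-0.281,-0.04,0,0,1.136,-1,-0.28,-0.281,-0.04,0,0,1.136,-1,-0.28,-0.281,-0.04,0,0,1.136,-1,-0.28,-0.281,-0.04,0,0,1.136,-1])

```text
clock: 2.2
eef_pos: [0.4055, 0.1798, 0.2772]
ee_rot: [-2.26, -2.182, -0.002]
ft_force: [-0.3, 0.4, 0.1]
grip_width: 0.0876
grip_force: 0.0
```

```bash
python3 - <<'E'
from h import *
im=camera('wrist');k=calibration('wrist');cv2.imwrite('pics/w1.png',im[:,:,::-1])
print(np.round(k['extrinsics'],3),k['vfov'],k['cx'],k['cy'],k['dist_coeffs'])
for t in ['loco','loco_cab']:
    print(t,[(np.round(d['point'],3).tolist(),round(d['p'],2)) for d in spot_in(t,'wrist')])
m=silhouettes('loco','wrist');print([(d['p'],d['mask'].sum(),cv2.minAreaRect(np.argwhere(d['mask'])[:,::-1].astype(np.int32))) for d in m])
p=(.405,.181,-.03)
print(proj(tf(p,np.array([(a,b,.083) for a,b in((-.023,-.027),(.023,-.027),(.023,.027),(-.023,.027))])),k))
E
```

```text
[[ 0.999 -0.033  0.    -0.399]
 [ 0.032  0.965 -0.26  -0.149]
 [ 0.008  0.26   0.966 -0.481]
 [ 0.     0.     0.     1.   ]] 61.71424472936814 320.19204573100495 200.8334789039839 [-0.04719664  0.          0.          0.          0.        ]
loco [([0.407, 0.193, 0.062], 0.82)]
loco_cab [([0.41, 0.193, 0.067], 0.81), ([0.579, 0.222, 0.148], 0.69)]
[(0.96, np.int64(5635), ((321.1938781738281, 171.98922729492188), (130.35455322265625, 48.20344924926758), 86.8201675415039))]
[[298.49913801 208.82381249]
 [341.58569812 208.68872296]
 [342.2780776  158.20012106]
 [297.46555632 158.34338251]]
```

View pics/w1.png

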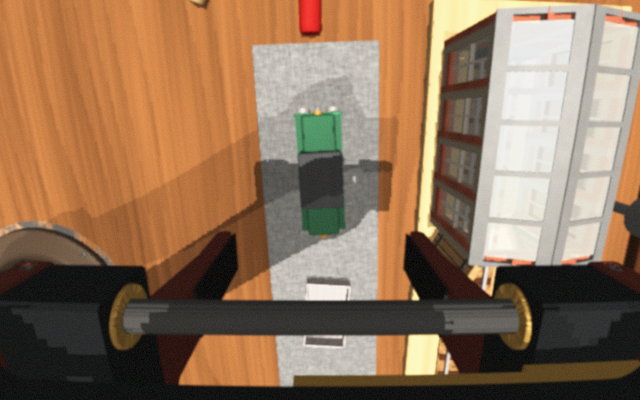

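```bash
python3 - <<'E'
from h import *
im=cv2.imread('pics/w1.png');k=calibration('wrist')
hs=cv2.cvtColor(im,cv2.COLOR_BGR2HSV)
g=((hs[...,0]>40)&(hs[...,0]<90)&(hs[...,1]>90)&(hs[...,2]>30)).astype(np.uint8)
g[:,:280]=0;g[:,360:]=0;g[:95]=0;g[245:]=0
pts=np.argwhere(g)
for y in range(105,240,5):
    xs=np.where(g[y])[0]; print(y,(xs.min(),xs.max(),(xs.min()+xs.max())/2) if len(xs) else '', end='; ')
print()
sub=hs[145:212,292:352,2]; sat=hs[145:212,292:352,1]
print(im[180,285:360:3].tolist()); print(im[145:214:3,322].tolist())
E
```

```text
105 ; 110 ; 115 (np.int64(295), np.int64(339), np.float64(317.0)); 120 (np.int64(296), np.int64(339), np.float64(317.5)); 125 (np.int64(296), np.int64(339), np.float64(317.5)); 130 (np.int64(297), np.int64(340), np.float64(318.5)); 135 (np.int64(297), np.int64(340), np.float64(318.5)); 140 (np.int64(298), np.int64(340), np.float64(319.0)); 145 (np.int64(298), np.int64(340), np.float64(319.0)); 150 (np.int64(298), np.int64(340), np.float64(319.0)); 155 ; 160 ; 165 ; 170 ; 175 ; 180 ; 185 ; 190 ; 195 ; 200 ; 205 ; 210 (np.int64(302), np.int64(342), np.float64(322.0)); 215 (np.int64(303), np.int64(343), np.float64(323.0)); 220 (np.int64(303), np.int64(343), np.float64(323.0)); 225 (np.int64(303), np.int64(344), np.float64(323.5)); 230 (np.int64(309), np.int64(337), np.float64(323.0)); 235 ; 
[[80, 85, 87], [83, 88, 89], [83, 88, 89], [85, 88, 93], [85, 89, 89], [49, 48, 48], [49, 51, 48], [51, 49, 53], [46, 46, 46], [39, 41, 43], [44, 48, 48], [45, 48, 46], [45, 48, 49], [51, 54, 55], [50, 49, 50], [46, 48, 49], [53, 55, 54], [49, 47, 49], [50, 50, 53], [54, 60, 56], [107, 111, 112], [102, 110, 111], [111, 116, 117], [170, 178, 183], [114, 119, 120]]
[[101, 144, 79], [102, 147, 81], [63, 79, 52], [102, 102, 106], [76, 77, 81], [49, 50, 48], [47, 46, 49], [52, 54, 53], [49, 48, 47], [48, 49, 51], [47, 47, 48], [47, 51, 47], [49, 51, 51], [49, 49, 52], [45, 50, 47], [50, 51, 51], [48, 48, 49], [58, 61, 60], [59, 62, 62], [59, 59, 61], [61, 63, 65], [58, 73, 50], [66, 96, 53]]
```

```bash
python3 - <<'E'
from h import *
k=calibration('wrist')
# left/right footplate edges at given rows -> world at z .038
T=[]
for r,a,b in((118,295.5,339.5),(128,296.5,340),(138,297.5,340.5),(148,298,341),(213,302.5,343),(222,303,344)):
    A=ray((a,r),k,.038);B=ray((b,r),k,.038);T.append([*(A+B)/2,np.linalg.norm(A-B)]);print(np.round(T[-1],4))
T=np.array(T);f=np.polyfit(T[:,1],T[:,0],1);print('x at y=.185',np.polyval(f,.185),'yaw',-f[0])
for r in(153,196,203,207):print(r,ray((321,r),k,.083))
for r in (112,231):print(r,ray((321,r),k,.038),ray((321,r),k,.064))
E
```

```text
[0.4035 0.2485 0.0496]
[0.404  0.2374 0.0494]
[0.4045 0.2262 0.0491]
[0.4047 0.2148 0.0495]
[0.4063 0.1365 0.049 ]
[0.4069 0.125  0.05  ]
x at y=.185 0.40528925583290465 yaw 0.024567286531869084
153 [0.4063396  0.21448874]
196 [0.40501803 0.16921488]
203 [0.40479456 0.16155496]
207 [0.40466574 0.15713878]
112 [0.40761514 0.25496927] [0.40756419 0.25505887]
231 [0.40348287 0.11341397] [0.40370932 0.12300626]
```

drive_tool(deltas=[0.006,0,0.06,0,0,-0.06,-1,0.006,0,0.12,0,0,-0.06,-1,0.006,0,0.17,0,0,-0.06,-1,0.006,0,0.2,0,0,-0.06,-1,0.006,0,0.213,0,0,-0.06,-1,0.006,0,0.213,0,0,-0.06,1,0.006,0,0.213,0,0,-0.06,1,0.006,0,0.213,0,0,-0.06,1])

```text
clock: 3.4
eef_pos: [0.4057, 0.1877, 0.0647]
ee_rot: [2.19, 2.252, 0.004]
ft_force: [-0.6, -0.2, 0.0]
grip_width: 0.0611
grip_force: 0.0
```

drive_tool(deltas=[0,0,0,0,0,0,1,0,0,0,0,0,0,1,0,0,0,0,0,0,1])

```text
clock: 3.78
eef_pos: [0.4054, 0.1874, 0.0641]
ee_rot: [2.19, 2.252, 0.001]
ft_force: [-0.2, -0.1, 6.4]
grip_width: 0.0458
grip_force: 29.9
```

drive_tool(deltas=[0,0,-0.06,0,0,0,1,0,0,-0.12,0,0,0,1,-0.03,0.022,-0.17,0,0,0.02,1,-0.08,0.058,-0.2,0,0,0.056,1,-0.13,0.094,-0.2,0,0,0.056,1,-0.18,0.13,-0.2,0,0,0.056,1,-0.23,0.167,-0.2,0,0,0.056,1,-0.254,0.185,-0.2,0,0,0.056,1])

```text
clock: 4.78
eef_pos: [0.5974, -0.065, 0.2623]
ee_rot: [-2.256, -2.186, 0.004]
ft_force: [-0.2, 0.6, -5.0]
grip_width: 0.0462
grip_force: 29.9
```

drive_tool(deltas=[0,0,0,0,0,0,1,0,0,0,0,0,0,1])

```text
clock: 5.03
eef_pos: [0.5961, -0.0607, 0.2624]
ee_rot: [-2.25, -2.189, 0.002]
ft_force: [0.1, -0.0, -5.8]
grip_width: 0.0459
grip_force: 30.0
```

```bash
python3 - <<'E'
from h import *
s=observe();print(s['eef_pos'],s['ee_rot'],s['ft_force'])
im=camera('wrist');k=calibration('wrist');cv2.imwrite('pics/w2.png',im[:,:,::-1])
p=(.6004,.0279,-.031)
for y in(-.09,0,.05,.08): print(y,proj(tf(p,np.array([(a,y,.028) for a in(-.018,.018)])),k).round(1).tolist())
for t in ['door_near_edge','door_far_edge']:
    print(t,[(np.round(d['point'],3).tolist(),round(d['p'],2)) for d in spot_in(t,'wrist')])
E
```

```text
[ 0.59610355 -0.06073211  0.26244722] [-2.25045465 -2.1887865   0.00243601] [ 0.11314987 -0.00673598 -5.81845299]
-0.09 [[306.2, 177.8], [337.0, 177.9]]
0 [[305.7, 97.5], [338.4, 97.6]]
0.05 [[305.4, 49.0], [339.1, 49.1]]
0.08 [[305.2, 18.7], [339.5, 18.8]]
door_near_edge [([0.549, 0.079, 0.11], 0.85), ([0.713, -0.119, 0.081], 0.56), ([0.6, -0.04, 0.265], 0.21)]
door_far_edge [([0.652, 0.079, 0.104], 0.97)]
```

View pics/w2.png

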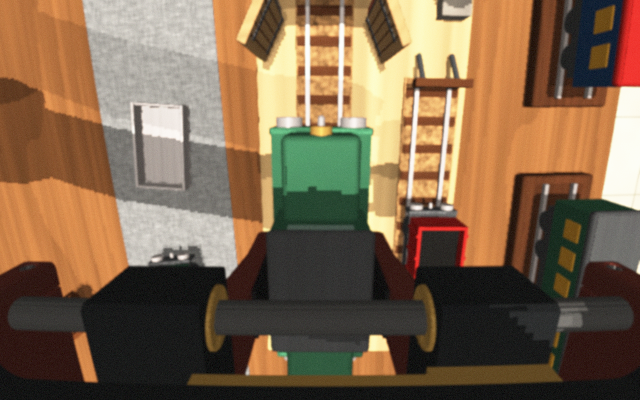

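```bash
python3 - <<'E'
from h import *
im=cv2.imread('pics/w2.png').astype(int);k=calibration('wrist');hs=cv2.cvtColor(im.astype(np.uint8),cv2.COLOR_BGR2HSV)
out=[]
for r in range(4,112,6):
    g=cv2.GaussianBlur(np.float32(hs[r-2:r+3,295:352,2].mean(0)-1.0*hs[r-2:r+3,295:352,1].mean(0)).reshape(1,-1),(5,1),0)[0]
    a=295+np.argmax(g[:28]);b=295+28+np.argmax(g[28:])
    w=lambda c:np.sum(np.arange(c-3,c+4)*np.clip(g[c-298:c-291],0,None)+0)/max(1e-6,np.sum(np.clip(g[c-298:c-291],0,None))) if 3<=c-295<53 else c
    a,b=w(a),w(b)
    A,B=ray((a,r),k,.028),ray((b,r),k,.028);out.append([*(A+B)/2,B[0]-A[0]]);print(r,round(a,1),round(b,1),np.round(out[-1],4))
o=np.array(out);o=o[abs(o[:,2]-.036)<.004];f=np.polyfit(o[:,1],o[:,0],1)
print(len(o),'x(y=0)',f[1],'yaw',-f[0],'res',np.std(o[:,0]-np.polyval(f,o[:,1])))
cv2.imwrite('pics/w2c.png',cv2.resize(im[0:140,230:480].astype(np.uint8),None,fx=3.2,fy=3.2,interpolation=cv2.INTER_CUBIC))
E
```

```text
4 307.0 341.6 [0.6058 0.1224 0.036 ]
10 307.1 341.6 [0.6056 0.1166 0.0361]
16 307.1 341.3 [0.6054 0.1108 0.0359]
22 307.0 341.2 [0.6051 0.1049 0.036 ]
28 307.1 341.1 [0.605  0.0991 0.0359]
34 307.0 341.1 [0.6048 0.0931 0.0361]
40 307.0 341.1 [0.6046 0.0872 0.0362]
46 307.0 341.0 [0.6044 0.0812 0.0362]
52 307.1 340.9 [0.6043 0.0751 0.0362]
58 307.1 340.9 [0.6042 0.0691 0.0363]
64 307.1 340.9 [0.604  0.063  0.0365]
70 307.1 340.3 [0.6035 0.0568 0.036 ]
76 307.1 340.2 [0.6033 0.0506 0.036 ]
82 307.0 340.1 [0.6031 0.0444 0.0361]
88 307.1 340.0 [0.6029 0.0381 0.0361]
94 307.1 340.0 [0.6027 0.0318 0.0362]
100 307.1 339.9 [0.6026 0.0254 0.0363]
106 307.1 339.9 [0.6024 0.019  0.0364]
18 x(y=0) 0.6017196584408029 yaw -0.03321633762195394 res 7.149430556105861e-05
```

View pics/w2c.png

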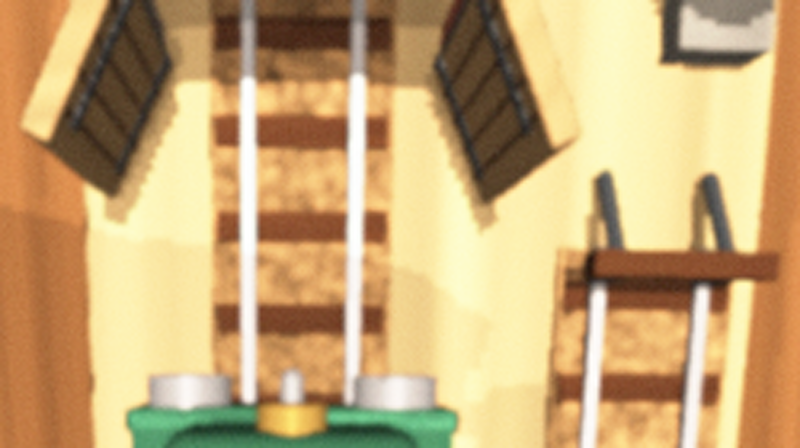

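drive_tool(deltas=[0,0.0036,0.05,0,0,0.005,1,0,0.0036,0.1,0,0,0.005,1,0,0.0036,0.14,0,0,0.005,1,0,0.0036,0.16,0,0,0.005,1,0,0.0036,0.16,0,0,0.005,1,0,0.0036,0.16,0,0,0.005,1])

```text
clock: 5.92
eef_pos: [0.6014, -0.0612, 0.1049]
ee_rot: [2.256, 2.185, 0.002]
ft_force: [0.1, -0.5, -4.4]
grip_width: 0.0458
grip_force: 30.0
```

```bash
python3 - <<'E'
from h import *
s=observe();p=s['eef_pos'];print(p,R.from_rotvec(s['ee_rot']).as_matrix().round(4),s['ft_force'],s['torque'])
print('rail x',.60172+.0332*p[1],'err',.60172+.0332*p[1]-p[0])
im=camera('wrist');k=calibration('wrist');cv2.imwrite('pics/w3.png',im[:,:,::-1])
o=[]
hs=cv2.cvtColor(im,cv2.COLOR_RGB2HSV)
for r in range(4,70,6):
    g=cv2.GaussianBlur(np.float32(hs[r-2:r+3,:,2].mean(0)-1.0*hs[r-2:r+3,:,1].mean(0)).reshape(1,-1),(5,1),0)[0]
    c=[]
    for ap in(-.018,.018):
        y=ray((322,r),k,.028)[1]
        u=int(round(proj([[.60172+.0332*y+ap,y,.028]],k)[0,0])); w=g[u-8:u+9].clip(0); c.append((np.arange(u-8,u+9)*w).sum()/max(w.sum(),1e-6))
    A,B=ray((c[0],r),k,.028),ray((c[1],r),k,.028);o.append([*(A+B)/2,B[0]-A[0]])
print(np.round(o,4))
o=np.array(o);q=abs(o[:,2]-.036)<.002;f=np.polyfit(o[q,1],o[q,0],1);print(f,'rail x at tcp',np.polyval(f,p[1]))
E
```

```text
[ 0.6013807  -0.06115431  0.10486274] [[ 3.220e-02  9.995e-01  1.700e-03]
 [ 9.995e-01 -3.220e-02  2.000e-04]
 [ 3.000e-04  1.700e-03 -1.000e+00]] [ 0.12773899 -0.47781644 -4.44032316] [ 0.00627272  0.00670917 -0.03518979]
rail x 0.5996896768999773 err -0.0016910195185428911
[[0.6042 0.0763 0.0361]
 [0.604  0.0729 0.0357]
 [0.604  0.0695 0.0358]
 [0.6038 0.0661 0.0365]
 [0.6037 0.0626 0.0358]
 [0.6033 0.0591 0.0362]
 [0.6032 0.0556 0.0362]
 [0.6031 0.0521 0.0362]
 [0.6031 0.0485 0.0359]
 [0.6029 0.045  0.0362]
 [0.6031 0.0414 0.0362]]
[0.03758508 0.6012612 ] rail x at tcp 0.5989627103636672
```

drive_tool(deltas=[0,-0.002,0.006,0,0,0,1,0,-0.002,0.012,0,0,0,1,0,-0.002,0.015,0,0,0,1,0,-0.002,0.017,0,0,0,1,0,-0.002,0.017,0,0,0,1])

```text
clock: 6.6
eef_pos: [0.5987, -0.0617, 0.089]
ee_rot: [-2.258, -2.183, -0.002]
ft_force: [-8.9, 2.2, 19.3]
grip_width: 0.0461
grip_force: 30.0
```

drive_tool(deltas=[0,-0.001,-0.001,0,0,0,1,0,-0.001,-0.001,0,0,0,1])

```text
clock: 6.85
eef_pos: [0.5985, -0.0617, 0.0892]
ee_rot: [2.257, 2.183, 0.003]
ft_force: [-3.2, 1.3, 9.5]
grip_width: 0.0457
grip_force: 30.0
```

drive_tool(deltas=[0,-0.001,0,0,0,0,1,0,-0.001,0,0,0,0,1])

```text
clock: 7.1
eef_pos: [0.5984, -0.0617, 0.0892]
ee_rot: [2.256, 2.183, 0.004]
ft_force: [-1.3, 0.7, 7.6]
grip_width: 0.0458
grip_force: 30.0
```

drive_tool(deltas=[0,0,-0.0006,0,0,0,1,0,0,-0.0006,0,0,0,1])

```text
clock: 7.35
eef_pos: [0.5983, -0.0617, 0.0892]
ee_rot: [2.256, 2.183, 0.003]
ft_force: [2.3, 0.7, 4.4]
grip_width: 0.0458
grip_force: 30.0
```

drive_tool(deltas=[0,-0.002,0,0,0,0,1,0,-0.002,0,0,0,0,1])

```text
clock: 7.6
eef_pos: [0.5964, -0.0616, 0.0892]
ee_rot: [2.255, 2.183, 0.004]
ft_force: [5.4, 1.3, 5.9]
grip_width: 0.046
grip_force: 30.0
```

drive_tool(deltas=[0,0.004,0,0,0,0,1,0,0.004,0,0,0,0,1])

```text
clock: 7.85
eef_pos: [0.5971, -0.0617, 0.089]
ee_rot: [-2.256, -2.182, 0.002]
ft_force: [-6.4, 0.2, 17.3]
grip_width: 0.0459
grip_force: 30.0
```

drive_tool(deltas=[0,0.001,-0.001,0,0,0,1,0,0.001,-0.0015,0,0,0,1])

```text
clock: 8.1
eef_pos: [0.5972, -0.0617, 0.0893]
ee_rot: [-2.256, -2.181, 0.005]
ft_force: [-3.3, -0.2, 2.9]
grip_width: 0.0461
grip_force: 30.0
```

drive_tool(deltas=[0,0.001,0,0,0,0,1,0,0.001,0,0,0,0,1])

```text
clock: 8.35
eef_pos: [0.5975, -0.0617, 0.0892]
ee_rot: [-2.255, -2.18, 0.006]
ft_force: [-7.9, 0.6, 9.9]
grip_width: 0.0459
grip_force: 30.0
```

drive_tool(deltas=[0,-0.001,0,0,0,0,1,0,-0.001,0,0,0,0,-1,0,-0.001,0,0,0,0,-1,0,-0.001,0,0,0,0,-1])

```text
clock: 8.85
eef_pos: [0.5995, -0.0616, 0.0894]
ee_rot: [-2.257, -2.184, 0.001]
ft_force: [-0.2, 0.6, 0.2]
grip_width: 0.0723
grip_force: 0.0
```

drive_tool(deltas=[0,0,-0.05,0,0,0,-1,0,0,-0.11,0,0,0,-1,0,0,-0.15,0,0,0,-1,0,0,-0.16,0,0,0,-1,0,0,-0.16,0,0,0,-1])

```text
clock: 9.48
eef_pos: [0.5996, -0.0614, 0.2495]
ee_rot: [-2.257, -2.185, -0.001]
ft_force: [-0.0, 0.2, -0.9]
grip_width: 0.0878
grip_force: 0.0
```

```bash
python3 - <<'E'
from h import *
print(observe()['eef_pos'],observe()['ft_force'])
im=camera('wrist');k=calibration('wrist')
c=im[30:290,240:400,::-1];sd=camera('side')[180:300,330:470,::-1]
a=cv2.resize(c,None,fx=2.3,fy=2.3,interpolation=cv2.INTER_CUBIC);b=cv2.resize(sd,(int(140*598/170),int(120*598/170)),interpolation=cv2.INTER_CUBIC)
b=cv2.resize(b,(430,370));H=np.zeros((598,800,3),np.uint8);H[:,:368]=a[:598,:368];H[:370,370:]=b
cv2.imwrite('pics/w4.png',H);cv2.imwrite('pics/w4full.png',im[:,:,::-1])
np.save('k4.npy',k,allow_pickle=True)
E
```

```text
[ 0.59961254 -0.06142341  0.24949273] [-0.00771365  0.17830794 -0.86186103]
```

View pics/w4.png

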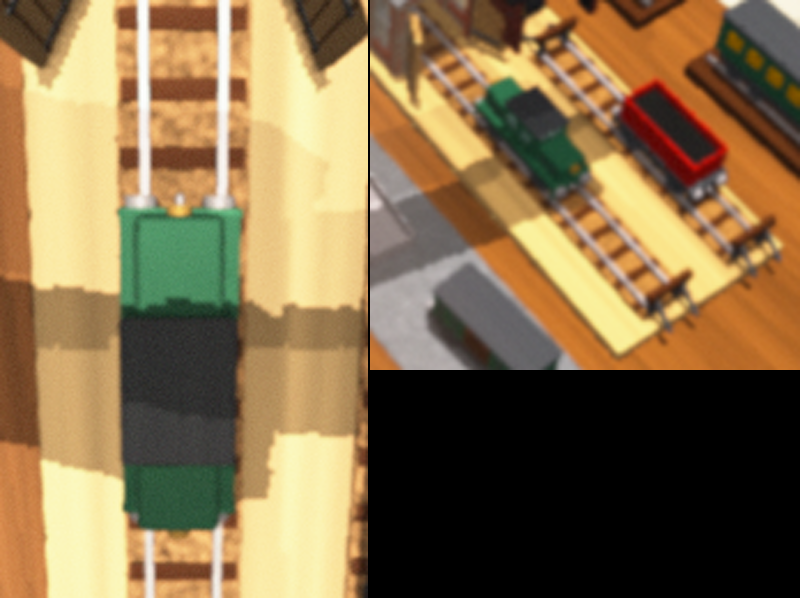

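```bash
python3 - <<'E'
from h import *
s=observe();print(s['joints'].round(3))
k=np.load('k4.npy',allow_pickle=True).item();im=cv2.imread('pics/w4full.png')
hs=cv2.cvtColor(im,cv2.COLOR_BGR2HSV)
# rails in front and behind
for r in (60,80,100,265,275):
    row=(hs[r-1:r+2,:,2].astype(int)-hs[r-1:r+2,:,1]).mean(0)
    l=295+np.argmax(row[295:318]);rr=325+np.argmax(row[325:350]);A=ray((l,r),k,.028);B=ray((rr,r),k,.028);print('rail',r,l,rr,((A+B)/2).round(4))
for r in (130,145,160,180,200,220,240,250):
    row=hs[r-1:r+2,:,:].astype(int).mean(0); d=(row[:,2]<118)&((row[:,0]>40)|(row[:,2]<75))
    xs=[x for x in range(285,350) if ((35<row[x,0]<95 and row[x,1]>70) or row[x,2]<75)]
    z=.063 if r<166 or r>235 else .108
    A,B=ray((min(xs),r),k,z),ray((max(xs)+1,r),k,z);print('loco',r,min(xs),max(xs),((A+B)/2).round(4),round(B[0]-A[0],4))
k2=calibration('wrist')
# doors from w2 : free edge top centres unavailable k; use w4 pixel est later
E
```

```text
[-0.399  0.397  0.573  1.668 -0.232  1.148  0.202]
rail 60 302 337 [0.6025 0.0636]
rail 80 302 337 [0.6018 0.0438]
rail 100 302 336 [0.6006 0.0236]
rail 265 304 334 [ 0.5941 -0.1674]
rail 275 305 334 [ 0.5943 -0.1808]
loco 130 292 344 [ 0.5993 -0.0058] 0.052
loco 145 293 343 [ 0.5988 -0.0204] 0.0505
loco 160 292 343 [ 0.5978 -0.0353] 0.0521
loco 180 293 344 [ 0.5986 -0.0466] 0.0458
loco 200 293 341 [ 0.5967 -0.0648] 0.0438
loco 220 294 341 [ 0.5965 -0.0836] 0.0436
loco 240 294 341 [ 0.5948 -0.1211] 0.0513
loco 250 294 341 [ 0.5944 -0.1326] 0.0518
```

```bash
cat >> h.py <<'E'
def rail(y): return .5999+.0345*y
def goal(p,Rd):
    s=observe();Rc=R.from_rotvec(s['ee_rot']).as_matrix();d=Rc.T@(np.array(p)-s['eef_pos']);r=R.from_matrix(Rc.T@Rd).as_rotvec()
    print('now',s['eef_pos'].round(4),'t',round(s['clock'],2),'delta',d.round(4),'rot',r.round(4));return d,r
def tilted(th,yaw=-.034):
    c,s=np.cos(th),np.sin(th);M=np.array([[-1,0,0],[0,c,s],[0,s,-c]]).T.copy()
    M=np.column_stack([(-1,0,0),(0,c,s),(0,s,-c)]);return R.from_euler('z',yaw).as_matrix()@M
def tcp_for_corner(q,Rd): return np.array(q)-Rd@np.array([0,.0135,.014])
E
python3 - <<'E'
from h import *
for th in (.6,.8):
    Rd=tilted(th);q=tcp_for_corner([rail(-.17),-.17,.20],Rd);print(th,q);goal(q,Rd)
E
```

```text
0.6 [ 0.59338753 -0.18903602  0.20393203]
now [ 0.5989 -0.0613  0.248 ] t 9.57 delta [-0.1278 -0.0012  0.0441] rot [-0.4722  0.4677 -1.5188]
0.8 [ 0.59337388 -0.18943729  0.20006959]
now [ 0.5989 -0.0613  0.248 ] t 9.57 delta [-0.1282 -0.0012  0.048 ] rot [-0.6275  0.623  -1.4787]
```

drive_tool(deltas=[-0.05,0,0,-0.1,0.1,-0.24,1,-0.1,0,0,-0.18,0.18,-0.43,1,-0.128,0,0,-0.25,0.25,-0.6,1,-0.128,0,0,-0.32,0.32,-0.76,1,-0.128,0,0,-0.39,0.39,-0.92,1,-0.128,0,0,-0.46,0.46,-1.08,1,-0.128,0,0,-0.53,0.53,-1.25,1,-0.128,0,0,-0.59,0.59,-1.4,1])

```text
clock: 10.58
eef_pos: [0.5946, -0.1897, 0.2479]
ee_rot: [0.479, 2.91, 1.055]
ft_force: [0.2, -0.4, -0.3]
grip_width: 0.0114
grip_force: 0.0
```

```bash
python3 - <<'E'
from h import *
print(observe()['joints'].round(3))
Rd=tilted(.8);q=tcp_for_corner([rail(-.17),-.17,.15],Rd);print(q);goal(q,Rd)
E
```

```text
[ 0.442  0.576  0.18   1.508 -0.718  1.449  2.086]
[ 0.59337388 -0.18943729  0.15006959]
now [ 0.5946 -0.1897  0.2479] t 10.57 delta [-0.008  -0.0615  0.0757] rot [-0.1054  0.1051 -0.2544]
```

drive_tool(deltas=[0,0,0,-0.05,0.05,-0.13,1,-0.003,-0.02,0.025,-0.1,0.1,-0.25,1,-0.008,-0.0615,0.0757,-0.1054,0.1051,-0.2544,1,-0.008,-0.0615,0.0757,-0.1054,0.1051,-0.2544,1,-0.008,-0.0615,0.0757,-0.1054,0.1051,-0.2544,1,-0.008,-0.0615,0.0757,-0.1054,0.1051,-0.2544,1])

```text
clock: 11.32
eef_pos: [0.5953, -0.1899, 0.1545]
ee_rot: [0.052, 2.88, 1.208]
ft_force: [1.2, -0.1, 0.3]
grip_width: 0.0009
grip_force: 0.0
```

```bash
python3 - <<'E'
from h import *
s=observe();print(s['joints'].round(3),s['ft_force'],s['grip_width'])
Rd=tilted(.8);q=tcp_for_corner([rail(-.16),-.16,.08],Rd);print(q);goal(q,Rd)
im=camera('side');cv2.imwrite('pics/s5.png',cv2.resize(im[80:330,200:520,::-1],None,fx=2.3,fy=2.3))
E
```

```text
[ 0.514  0.762  0.098  1.465 -0.721  1.463  2.423] [ 1.19580744 -0.105025    0.27243579] 0.000898462021400961
[ 0.59371888 -0.17943729  0.08006959]
now [ 0.5953 -0.1899  0.1545] t 11.32 delta [ 0.0022 -0.0458  0.0595] rot [-0.0055  0.0049 -0.0002]
```

View pics/s5.png

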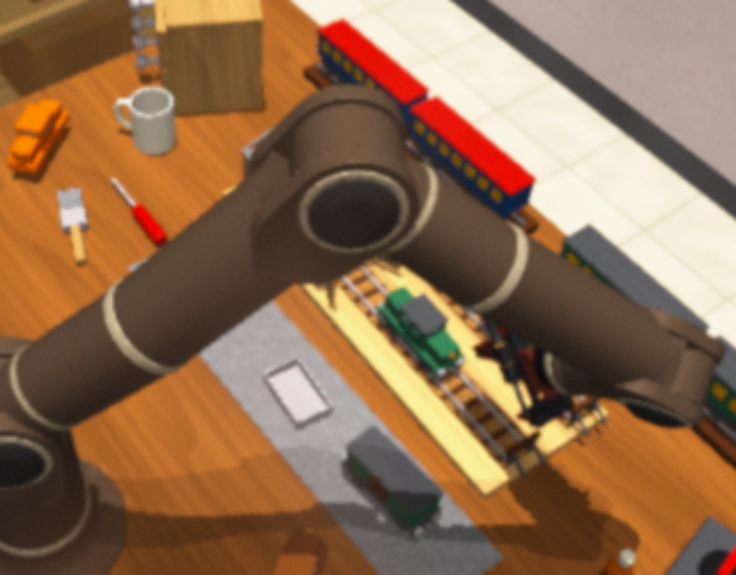

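```bash
python3 - <<'E'
from h import *
Rd=tilted(.8);q=tcp_for_corner([rail(-.143),-.143,.083],Rd);print(q);d,r=goal(q,Rd)
Rc=R.from_rotvec(observe()['ee_rot']).as_matrix();print('world y 10mm:',Rc.T@[.00034,.01,0])
print('up 0.05->',goal(q+[0,0,.05],Rd))
E
```

```text
[ 0.59430538 -0.16243729  0.08306959]
now [ 0.5952 -0.1899  0.1545] t 11.38 delta [ 0.0022 -0.0317  0.0696] rot [-0.0057  0.005  -0.0001]
world y 10mm: [3.61439289e-05 7.01184466e-03 7.13780975e-03]
now [ 0.5952 -0.1899  0.1545] t 11.38 delta [0.002  0.004  0.0346] rot [-0.0057  0.005  -0.0001]
up 0.05-> (array([0.00201389, 0.00397781, 0.03457529]), array([-5.69353111e-03,  4.95904393e-03, -7.39649702e-05]))
```

drive_tool(deltas=[0.002,0.004,0.034,-0.006,0.005,0,1,0.002,-0.015,0.052,-0.006,0.005,0,1,0.002,-0.032,0.07,-0.006,0.005,0,1,0.002,-0.032,0.07,-0.006,0.005,0,1,0.002,-0.032,0.07,-0.006,0.005,0,1])

```text
clock: 12.0
eef_pos: [0.5935, -0.1628, 0.0801]
ee_rot: [0.053, 2.882, 1.222]
ft_force: [-0.5, -0.5, 0.2]
grip_width: 0.0005
grip_force: 0.0
```

drive_tool(deltas=[0,0.0042,0.0043,0,0,0,1,0,0.0084,0.0086,0,0,0,1,0,0.0126,0.0128,0,0,0,1,0,0.0168,0.0171,0,0,0,1,0,0.021,0.0214,0,0,0,1,0,0.0252,0.0257,0,0,0,1,0,0.0294,0.03,0,0,0,1,0,0.0337,0.0343,0,0,0,1])

```text
clock: 13.0
eef_pos: [0.5949, -0.1135, 0.0804]
ee_rot: [0.051, 2.883, 1.222]
ft_force: [0.9, -1.0, -0.3]
grip_width: -0.0
grip_force: 0.6
```

```bash
python3 - <<'E'
from h import *
s=observe();print(s['joints'].round(3),s['ft_force'])
Rd=tilted(.8);c=s['eef_pos']+R.from_rotvec(s['ee_rot']).as_matrix()@[0,.0135,.014];print('corner',c,'rail err',rail(c[1])-c[0])
for nm in('wrist',):
    im=camera(nm);cv2.imwrite('pics/w6.png',im[:,:,::-1])
camera('scene')
print([(np.round(d['point'],3),round(d['p'],2)) for d in spot_in('loco','scene')])
camera('side')
print([(np.round(d['point'],3),round(d['p'],2)) for d in spot_in('loco','side')])
E
```

```text
[ 0.447  0.802  0.053  1.604 -0.777  1.281  2.472] [ 0.89740503 -0.98628357 -0.33994948]
corner [ 0.59560769 -0.09408027  0.08033622] rail err 0.001046538084368498
[(array([0.358, 0.653, 0.061]), 0.83), (array([ 0.611, -0.014,  0.092]), 0.72), (array([ 0.237, -0.254,  0.062]), 0.71), (array([0.665, 0.161, 0.024]), 0.44)]
[(array([ 0.576, -0.046,  0.087]), 0.88), (array([ 0.206, -0.292,  0.067]), 0.81), (array([0.327, 0.626, 0.062]), 0.63)]
```

drive_tool(deltas=[0,0.007,0.0071,0,0,0,1,0,0.014,0.0142,0,0,0,1,0,0.021,0.0213,0,0,0,1,0,0.028,0.0284,0,0,0,1,0,0.035,0.0355,0,0,0,1,0,0.042,0.0426,0,0,0,1,0,0.049,0.0497,0,0,0,1,0,0.056,0.057,0,0,0,1])

```text
clock: 14.25
eef_pos: [0.5977, -0.0334, 0.0811]
ee_rot: [0.051, 2.883, 1.222]
ft_force: [0.2, -1.1, -0.8]
grip_width: 0.0005
grip_force: 0.6
```

```bash
python3 - <<'E'
from h import *
s=observe();print(s['joints'].round(3),s['ft_force'])
Rc=R.from_rotvec(s['ee_rot']).as_matrix();c=s['eef_pos']+Rc@[0,.0135,.014];print('corner',c,'rail err',rail(c[1])-c[0]);print(Rc.T@[.000345,.01,0])
im=camera('scene');cv2.imwrite('pics/s7.png',cv2.resize(im[150:290,220:370,::-1],None,fx=4,fy=4,interpolation=cv2.INTER_CUBIC))
camera('wrist')
for t in['door_near_edge','door_far_edge']:print([(np.round(d['point'],3),round(d['p'],2)) for d in spot_in(t,'scene')])
E
```

```text
[ 0.363  0.757  0.012  1.702 -0.833  1.177  2.44 ] [ 0.17945025 -1.13856627 -0.76722591]
corner [ 0.59835953 -0.01395527  0.08106059] rail err 0.0010590093272199175
[-3.02152825e-06  6.95681022e-03  7.19178750e-03]
[(array([0.541, 0.08 , 0.133]), 0.6), (array([0.666, 0.075, 0.093]), 0.36)]
[(array([0.662, 0.077, 0.092]), 0.49)]
```

View pics/s7.png

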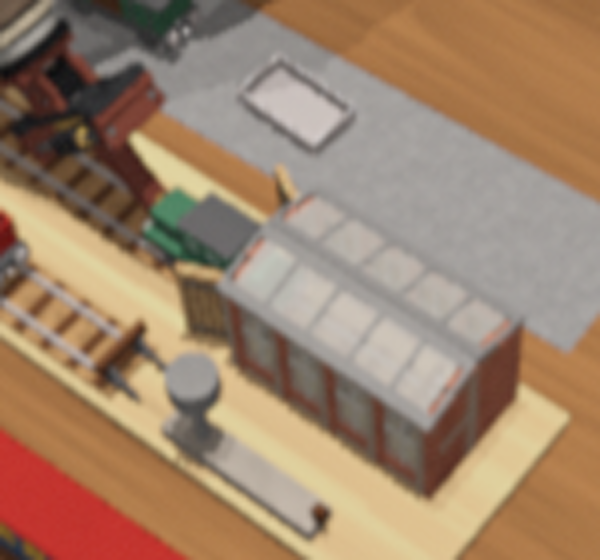

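drive_tool(deltas=[0,0.007,0.0072,0,0,0,1,0,0.014,0.0144,0,0,0,1,0,0.021,0.0216,0,0,0,1,0,0.028,0.0288,0,0,0,1,0,0.035,0.036,0,0,0,1,0,0.042,0.0432,0,0,0,1,0,0.049,0.0504,0,0,0,1,0,0.056,0.0576,0,0,0,1])

```text
clock: 15.45
eef_pos: [0.6004, 0.0469, 0.0813]
ee_rot: [0.051, 2.883, 1.222]
ft_force: [1.0, -1.5, -0.9]
grip_width: 0.0005
grip_force: 0.6
```

drive_tool(deltas=[0,0.0035,0.0036,0,0,0,1,0,0.007,0.0072,0,0,0,1,0,0.0105,0.0108,0,0,0,1,0,0.014,0.0144,0,0,0,1,0,0.0175,0.018,0,0,0,1,0,0.021,0.0216,0,0,0,1,0,0.0245,0.0252,0,0,0,1])

```text
clock: 16.32
eef_pos: [0.6017, 0.0817, 0.0814]
ee_rot: [0.051, 2.883, 1.222]
ft_force: [0.5, -1.4, 0.3]
grip_width: 0.0006
grip_force: 0.6
```

```bash
python3 - <<'E'
from h import *
s=observe();print(s['joints'].round(3),s['ft_force'])
Rc=R.from_rotvec(s['ee_rot']).as_matrix();c=s['eef_pos']+Rc@[0,.0135,.014];print('corner',c,'rail err',rail(c[1])-c[0]);print(Rc.T@[.000345,.01,0])
E
```

```text
[ 0.236  0.714 -0.057  1.797 -0.921  1.031  2.382] [ 0.48663154 -1.43546509  0.32644646]
corner [0.60233154 0.1011223  0.08132119] rail err 0.0010571760261185448
[-2.50789936e-06  6.95695062e-03  7.19165188e-03]
```

Corner at 0.101; expected buffer touch near 0.121. Slow steps with force feedback.

drive_tool(deltas=[0,0.0021,0.0022,0,0,0,1,0,0.0042,0.0043,0,0,0,1,0,0.0063,0.0065,0,0,0,1,0,0.0084,0.0086,0,0,0,1,0,0.0105,0.0108,0,0,0,1])

```text
clock: 16.95
eef_pos: [0.6022, 0.0966, 0.0814]
ee_rot: [0.052, 2.883, 1.222]
ft_force: [1.4, -2.0, 1.3]
grip_width: 0.0004
grip_force: 0.6
```

drive_tool(deltas=[0,0.0014,0.0014,0,0,0,1,0,0.0014,0.0014,0,0,0,1])

```text
clock: 17.2
eef_pos: [0.602, 0.0988, 0.0814]
ee_rot: [0.051, 2.883, 1.223]
ft_force: [-0.0, -0.5, 0.3]
grip_width: 0.0004
grip_force: 0.0
```

drive_tool(deltas=[0,0.0014,0.0014,0,0,0,1,0,0.0014,0.0014,0,0,0,1])

```text
clock: 17.45
eef_pos: [0.6021, 0.1006, 0.0814]
ee_rot: [0.051, 2.883, 1.223]
ft_force: [-0.3, -0.3, -0.4]
grip_width: 0.0004
grip_force: 0.1
```

drive_tool(deltas=[0,0.0014,0.0014,0,0,0,1,0,0.0014,0.0014,0,0,0,1])

```text
clock: 17.7
eef_pos: [0.6022, 0.1026, 0.0815]
ee_rot: [0.051, 2.883, 1.223]
ft_force: [-0.9, -0.1, 0.7]
grip_width: 0.0006
grip_force: 0.1
```

drive_tool(deltas=[0,0.0014,0.0014,0,0,0,1,0,0.0014,0.0014,0,0,0,1])

```text
clock: 17.95
eef_pos: [0.6023, 0.1046, 0.0815]
ee_rot: [0.051, 2.883, 1.223]
ft_force: [0.8, -0.5, 0.7]
grip_width: 0.0006
grip_force: 0.1
```

drive_tool(deltas=[0,0.0014,0.0014,0,0,0,1,0,0.0014,0.0014,0,0,0,1])

```text
clock: 18.2
eef_pos: [0.6024, 0.1065, 0.0815]
ee_rot: [0.051, 2.883, 1.222]
ft_force: [0.3, -1.2, 0.3]
grip_width: 0.0006
grip_force: 0.3
```

drive_tool(deltas=[0,0.0014,0.0014,0,0,0,1,0,0.0014,0.0014,0,0,0,1])

```text
clock: 18.45
eef_pos: [0.6026, 0.1082, 0.0815]
ee_rot: [0.052, 2.883, 1.222]
ft_force: [-0.4, -1.5, 0.0]
grip_width: 0.0007
grip_force: 0.8
```

drive_tool(deltas=[0,0.0014,0.0014,0,0,0,1,0,0.0014,0.0014,0,0,0,1])

```text
clock: 18.7
eef_pos: [0.6027, 0.1101, 0.0815]
ee_rot: [0.052, 2.883, 1.222]
ft_force: [-0.6, -4.1, 0.1]
grip_width: 0.0004
grip_force: 1.4
```

drive_tool(deltas=[0,0.0004,0.0004,0,0,0,1,0,0.0007,0.0007,0,0,0,1,0,0.0007,0.0007,0,0,0,1])

```text
clock: 19.08
eef_pos: [0.6027, 0.1111, 0.0816]
ee_rot: [0.052, 2.883, 1.222]
ft_force: [0.7, -4.7, 0.2]
grip_width: 0.0003
grip_force: 2.1
```

drive_tool(deltas=[0,0,0,0,0,0,1])

```text
clock: 19.2
eef_pos: [0.6027, 0.1111, 0.0816]
ee_rot: [0.052, 2.883, 1.222]
ft_force: [0.0, -4.0, -0.3]
grip_width: 0.0002
grip_force: 2.1
```

drive_tool(deltas=[0,-0.002,-0.002,0,0,0,1,0,-0.006,-0.006,0,0,0,1,0,-0.02,-0.02,0,0,0,1,0,-0.045,-0.045,0,0,0,1,0,-0.07,-0.07,0,0,0,1,0,-0.085,-0.085,0,0,0,1,0,-0.085,-0.085,0,0,0,1])

```text
clock: 20.08
eef_pos: [0.5986, -0.011, 0.0793]
ee_rot: [0.056, 2.882, 1.221]
ft_force: [0.5, 0.1, 0.0]
grip_width: 0.0004
grip_force: 0.0
```

```bash
python3 - <<'E'
from h import *
s=observe();print(s['joints'].round(3),s['ft_force'])
down=R.from_euler('z',-.034).as_matrix()@np.column_stack([(-1,0,0),(0,1,0),(0,0,-1)])
goal([.595,-.05,.28],down)
down2=R.from_euler('z',-.034).as_matrix()@np.column_stack([(0,1,0),(1,0,0),(0,0,-1)])
goal([.595,-.05,.28],down2)
E
```

```text
[ 0.345  0.748 -0.009  1.726 -0.846  1.141  2.427] [0.46938248 0.1169727  0.01797113]
now [ 0.5986 -0.011   0.0793] t 20.07 delta [ 0.0029  0.117  -0.1677] rot [ 0.8014 -0.0023 -0.0045]
now [ 0.5986 -0.011   0.0793] t 20.07 delta [ 0.0029  0.117  -0.1677] rot [ 0.6241 -0.6277  1.4741]
```

drive_tool(deltas=[0.001,0.042,-0.06,0.1,-0.1,0.24,1,0.002,0.08,-0.12,0.18,-0.18,0.43,1,0.003,0.12,-0.168,0.25,-0.25,0.6,1,0.003,0.145,-0.133,0.32,-0.32,0.76,1,0.003,0.152,-0.133,0.39,-0.39,0.92,1,0.003,0.152,-0.133,0.46,-0.46,1.08,1,0.003,0.152,-0.133,0.53,-0.53,1.25,1,0.003,0.152,-0.133,0.6,-0.6,1.41,1])

```text
clock: 21.08
eef_pos: [0.5959, 0.0038, 0.2818]
ee_rot: [-1.993, -2.42, -0.208]
ft_force: [0.7, 0.1, 0.5]
grip_width: 0.0004
grip_force: 0.0
```

drive_tool(deltas=[0,0,0,0.024,-0.028,0.064,1,0,0,0,0.024,-0.028,0.064,1,0,0,0,0.024,-0.028,0.064,1])

```text
clock: 21.45
eef_pos: [0.5962, 0.0019, 0.2812]
ee_rot: [2.065, 2.36, 0.154]
ft_force: [0.6, -0.4, -0.3]
grip_width: 0.0005
grip_force: 0.0
```

```bash
python3 - <<'E'
from h import *
s=observe();print(s['joints'].round(3),s['eef_pos'],R.from_rotvec(s['ee_rot']).as_matrix().round(3).tolist())
im=camera('wrist');k=calibration('wrist');cv2.imwrite('pics/w8.png',im[:,:,::-1]);np.save('k8.npy',k,allow_pickle=True)
for t in['door_near_edge','door_far_edge','loco','lintel']:
    print(t,[(np.round(d['point'],3).tolist(),round(d['p'],2)) for d in spot_in(t,'wrist')])
    for d in silhouettes(t,'wrist')[:2]:
        pts=np.argwhere(d['mask'])[:,::-1].astype(np.int32)
        print('  mask',round(d['p'],2),len(pts),cv2.approxPolyDP(cv2.convexHull(pts),3,True)[:,0].tolist())
L=(.6026,.031,-.034)
for sx in(-1,1):print('hinge proj',proj(tf(L,[[sx*.046,.075,.132],[sx*.0,.08,.134],[sx*.06,.08,.144]]),k).round(1).tolist())
E
```

```text
[-0.35   0.296  0.391  1.688 -0.207  1.122  0.24 ] [0.59615078 0.001945   0.28116204] [[-0.135, 0.989, 0.066], [0.989, 0.13, 0.073], [0.063, 0.075, -0.995]]
door_near_edge [([0.55, 0.086, 0.133], 0.71)]
door_far_edge [([0.654, 0.083, 0.116], 0.87), ([0.638, 0.084, 0.023], 0.7)]
  mask 0.6 1492 [[394, 149], [366, 143], [358, 106], [381, 95], [386, 97]]
loco [([0.6, 0.119, 0.061], 0.57), ([0.642, 0.086, 0.024], 0.5)]
  mask 0.47 186 [[348, 88], [342, 91], [305, 85], [303, 81], [311, 79]]
lintel [([0.638, 0.085, 0.021], 0.91)]
  mask 0.61 52301 [[472, 0], [509, 59], [509, 84], [413, 265], [317, 374], [238, 266], [247, 118], [265, 0]]
  mask 0.28 2989 [[165, 372], [104, 369], [100, 333], [122, 289], [157, 288], [163, 292], [170, 355]]
hinge proj [[279.5, 78.8], [333.4, 82.0], [262.7, 67.2]]
hinge proj [[383.0, 97.7], [333.4, 82.0], [403.5, 93.3]]
```

```bash
python3 - <<'E'
from h import *
k=np.load('k8.npy',allow_pickle=True).item();im=cv2.imread('pics/w8.png');hs=cv2.cvtColor(im,cv2.COLOR_BGR2HSV)
for p in((394,149),(386,97),(381,95),(366,143),(358,106)):print('far',p,ray(p,k,.132).round(4),ray(p,k,.03).round(4))
v=hs[...,2]
# coarse ascii of region, value
for y in range(60,170,4):
    print(y,' '.join('%3d'%v[y,x] for x in range(225,310,4)),'|',' '.join('%3d'%v[y,x] for x in range(350,410,4)))
E
```

```text
far (394, 149) [0.6686 0.0612] [0.6994 0.0604]
far (386, 97) [0.6537 0.1054] [0.6795 0.1195]
far (381, 95) [0.6489 0.1064] [0.6732 0.1209]
far (366, 143) [0.642  0.0632] [0.6639 0.063 ]
far (358, 106) [0.63   0.0942] [0.6477 0.1046]
60 224 210 208 210 214 206 196 197 203 181 183 185 191 239 236 217 218 192 190 240 238 222 | 180 182 236 235 236 233 232 215 211 228 225 229 233 213 182
64 225 209 211 212 212 198 196 196 200 185 186 189 187 194 221 230 240 243 246 245 247 245 | 175 199 236 236 237 233 232 213 213 226 228 227 234 193 183
68 225 206 206 210 210 195 193 202 195 150 149 166 175 183 185 188 190 193 189 215 199 210 | 179 199 233 237 236 231 232 213 227 226 226 229 232 171 180
72 225 206 206 211 206 195 193 213 220 219  89  82  80  78  94 112 129 145 163 185 182 193 | 176 231 240 234 235 233 230 228 218 216 229 228 232 174 182
76 222 208 206 214 207 193 192 213 219 231 223  80  76 113 106 138 140 120 113  78  82  78 | 181 191 221 239 242 239 227 157 193 212 228 235 230 178 183
80 220 202 207 212 208 192 192 218 221 239 253  89 158 133 139 126 156 159 159 107 103 126 | 161 177 1
[... 2734 characters left out ...]
32 211 226 229 215 204 | 244 250 251 251 246 244 244 243 251 250 252 194  89 229 252
156 187 190 176 165 177 184 187 250 252 251 252 250 248 248 250 249 218 207 239 237 203 191 | 250 252 252 251 246 245 246 245 251 250 251 175 135 212 252
160 187 189 176 164 177 189 183 250 252 252 252 250 248 248 250 244 171 184 244 217 220 200 | 251 252 252 251 245 244 246 242 247 228 239 158 136 189 251
164 188 189 172 171 180 189 201 251 252 251 251 250 248 248 250 241 122 120 246 119 121 133 | 251 252 251 250 244 245 247 244 239 197 187  81  91 125 219
168 189 186 171 169 179 186 211 251 252 252 252 250 247 249 250 237 139 149 237 108 114 110 | 252 252 252 249 244 246 245 243 230 122 103  81 133 128 129
```

```bash
python3 - <<'E'
from h import *
k=np.load('k8.npy',allow_pickle=True).item()
a,b=ray((255.5,125.5),k,.132),ray((276,92),k,.132);print('near inner top',a,b,np.degrees(np.arctan2(*(a-b)[::-1])))
a,b=ray((387,146.5),k,.132),ray((380,100),k,.132);print('far inner top',a,b,np.degrees(np.arctan2(*(a-b)[::-1])))
L=(.6026,.031,-.034);print(tf(L,[[.046,.075,0],[-.046,.075,0],[0,.071,0],[0,.08,0]]).round(4))
down2=R.from_euler('z',-.034).as_matrix()@np.column_stack([(0,1,0),(1,0,0),(0,0,-1)])
goal([.500,.06,.20],down2)
E
```

```text
near inner top [0.5427119  0.06574236] [0.55737004 0.09621156] -115.69129848463218
far inner top [0.66174784 0.06255504] [0.64874012 0.10205687] -71.77359665722321
[[0.6511 0.1044 0.    ]
 [0.5592 0.1075 0.    ]
 [0.605  0.102  0.    ]
 [0.6053 0.111  0.    ]]
now [0.5966 0.0011 0.2814] t 21.9 delta [ 0.066  -0.0941  0.0789] rot [ 0.0695 -0.0686  0.1645]
```

```bash
cat >> h.py <<'E'
L=(.6026,.031,-.034)
down2=R.from_euler('z',-.034).as_matrix()@np.column_stack([(0,1,0),(1,0,0),(0,0,-1)])
def wp(side,phi,u=.032):  # side -1 near, +1 far
    f=np.radians(phi);d=np.array([-side*np.cos(f),-np.sin(f)]);n=np.array([side*np.sin(f),-np.cos(f)])
    h=.004+.0135*abs(n[0])+.010*abs(n[1]);q=np.array([side*.046,.075])+u*d+h*n
    return np.array([q[0],q[1]])
def sweep(side,phis):
    s=observe()
    for p in phis:
        q=wp(side,p);w=tf(L,[[q[0],q[1],0]])[0]-s['eef_pos'];d=R.from_rotvec(s['ee_rot']).as_matrix().T@[w[0],w[1],0];print(p,q.round(4),d[:3].round(4))
E
python3 - <<'E'
from h import *
q=wp(-1,128);w=tf(L,[[q[0],q[1],.2]])[0];print(q,w);goal(w,down2)
E
```

```text
[-0.08208766  0.06258619] [0.5226873  0.09634046 0.2       ]
now [0.5966 0.0011 0.2814] t 21.9 delta [ 0.0989 -0.067   0.083 ] rot [ 0.0695 -0.0686  0.1645]
```

drive_tool(deltas=[0.05,-0.034,0.03,0.0695,-0.0686,0.1645,1,0.099,-0.067,0.06,0.0695,-0.0686,0.1645,1,0.099,-0.067,0.083,0.0695,-0.0686,0.1645,1,0.099,-0.067,0.083,0.0695,-0.0686,0.1645,1,0.099,-0.067,0.083,0.0695,-0.0686,0.1645,1])

```text
clock: 22.52
eef_pos: [0.5238, 0.0956, 0.201]
ee_rot: [2.259, 2.181, 0.001]
ft_force: [0.2, -0.3, 0.4]
grip_width: 0.0007
grip_force: 0.0
```

```bash
python3 - <<'E'
from h import *
q=wp(-1,128);w=tf(L,[[q[0],q[1],.12]])[0];goal(w,down2)
E
```

```text
now [0.5238 0.0956 0.201 ] t 22.52 delta [ 0.0007 -0.0012  0.081 ] rot [ 0.0015  0.0003 -0.0009]
```

drive_tool(deltas=[0.0007,-0.0012,0.04,0,0,0,1,0.0007,-0.0012,0.08,0,0,0,1,0.0007,-0.0012,0.081,0,0,0,1,0.0007,-0.0012,0.081,0,0,0,1])

```text
clock: 23.02
eef_pos: [0.523, 0.0966, 0.1207]
ee_rot: [2.259, 2.181, 0.003]
ft_force: [-0.4, 0.8, 1.2]
grip_width: 0.0006
grip_force: 0.0
```

```bash
python3 - <<'E'
from h import *
s=observe();print(s['eef_pos'],s['ft_force']);sweep(-1,[115,105,95,85,75,65,55,45,38,31,24,18,12,7,3,0])
E
```

```text
[0.52297434 0.09664181 0.12065273] [-0.37323009  0.8412338   1.1569894 ]
115 [-0.0781  0.0546] [-0.0082  0.0038  0.    ]
105 [-0.0732  0.0492] [-0.0137  0.0086  0.    ]
95 [-0.067   0.0447] [-0.0182  0.0148  0.    ]
85 [-0.0615  0.0415] [-0.0213  0.0204  0.    ]
75 [-0.0567  0.039 ] [-0.0239  0.0252  0.    ]
65 [-0.051   0.0374] [-0.0255  0.0308  0.0001]
55 [-0.0447  0.0369] [-0.026   0.0372  0.0001]
45 [-0.038   0.0378] [-0.0251  0.0439  0.0001]
38 [-0.0332  0.0394] [-0.0235  0.0486  0.0001]
31 [-0.0286  0.0418] [-0.0211  0.0532  0.0001]
24 [-0.0243  0.045 ] [-0.0179  0.0575  0.0001]
18 [-0.021   0.0483] [-0.0145  0.0608  0.0001]
12 [-0.0181  0.0521] [-0.0107  0.0637  0.0001]
7 [-0.0161  0.0556] [-0.0072  0.0657  0.0001]
3 [-0.0148  0.0587] [-0.0042  0.067   0.0001]
0 [-0.014  0.061] [-0.0018  0.0678  0.0001]
```

drive_tool(deltas=[-0.0082,0.0038,0,0,0,0,1,-0.0137,0.0086,0,0,0,0,1,-0.0182,0.0148,0,0,0,0,1,-0.0213,0.0204,0,0,0,0,1,-0.0239,0.0252,0,0,0,0,1,-0.0255,0.0308,0,0,0,0,1,-0.026,0.0372,0,0,0,0,1,-0.0251,0.0439,0,0,0,0,1])

```text
clock: 24.02
eef_pos: [0.5649, 0.0707, 0.1188]
ee_rot: [2.259, 2.184, -0.001]
ft_force: [-2.0, 1.3, 0.2]
grip_width: 0.0005
grip_force: 0.4
```

```bash
python3 - <<'E'
from h import *
s=observe();print(s['eef_pos'],s['ft_force']);sweep(-1,[38,31,24,18,12,7,3,0])
E
```

```text
[0.56487072 0.07065929 0.11884651] [-2.01385826  1.2802846   0.20795519]
38 [-0.0332  0.0394] [ 0.001   0.0058 -0.    ]
31 [-0.0286  0.0418] [ 0.0034  0.0104 -0.    ]
24 [-0.0243  0.045 ] [ 0.0066  0.0147 -0.    ]
18 [-0.021   0.0483] [ 0.0099  0.018  -0.    ]
12 [-0.0181  0.0521] [ 0.0138  0.0209 -0.    ]
7 [-0.0161  0.0556] [ 0.0173  0.0229 -0.    ]
3 [-0.0148  0.0587] [ 0.0203  0.0242 -0.    ]
0 [-0.014  0.061] [ 0.0226  0.0251 -0.    ]
```

drive_tool(deltas=[0.001,0.0058,0,0,0,0,1,0.0034,0.0104,0,0,0,0,1,0.0066,0.0147,0,0,0,0,1,0.0099,0.018,0,0,0,0,1,0.0138,0.0209,0,0,0,0,1,0.0155,0.022,0,0,0,0,1])

```text
clock: 24.78
eef_pos: [0.5872, 0.086, 0.1189]
ee_rot: [2.258, 2.184, 0.0]
ft_force: [-0.1, -0.9, 0.6]
grip_width: 0.0006
grip_force: 0.3
```

```bash
python3 - <<'E'
from h import *
s=observe();print(s['eef_pos'],s['ft_force']);sweep(-1,[7,3,0])
camera('scene');camera('wrist')
for c in('scene','wrist'):
  for t in['door_near_edge','door_far_edge']:print(c,t,[(np.round(d['point'],3).tolist(),round(d['p'],2)) for d in spot_in(t,c)])
E
```

```text
[0.58719122 0.08599628 0.11891693] [-0.07518146 -0.87780138  0.61569413]
7 [-0.0161  0.0556] [0.0012 0.0011 0.    ]
3 [-0.0148  0.0587] [ 0.0042  0.0025 -0.    ]
0 [-0.014  0.061] [ 0.0066  0.0033 -0.    ]
scene door_near_edge []
scene door_far_edge [([0.661, 0.078, 0.093], 0.72)]
wrist door_near_edge []
wrist door_far_edge [([0.653, 0.079, 0.131], 0.87)]
```

drive_tool(deltas=[0.0012,0.0011,0,0,0,0,1,0.003,0.002,0,0,0,0,1,0.005,0.0025,0,0,0,0,1,0.005,0.0025,0,0,0,0,1])

```text
clock: 25.58
eef_pos: [0.589, 0.088, 0.1189]
ee_rot: [2.26, 2.181, -0.005]
ft_force: [-3.7, -6.4, 3.7]
grip_width: 0.001
grip_force: 3.4
```

drive_tool(deltas=[0.001,0,0,0,0,0,1,0.001,0,0,0,0,0,1])

```text
clock: 25.82
eef_pos: [0.589, 0.0881, 0.1189]
ee_rot: [2.26, 2.18, -0.006]
ft_force: [-3.6, -8.8, 4.5]
grip_width: 0.0002
grip_force: 4.4
```

drive_tool(deltas=[0.001,0,0,0,0,0,1,0.001,0,0,0,0,0,1])

```text
clock: 26.08
eef_pos: [0.589, 0.0882, 0.1189]
ee_rot: [2.26, 2.179, -0.007]
ft_force: [-4.3, -10.7, 5.0]
grip_width: 0.0007
grip_force: 5.5
```

drive_tool(deltas=[-0.006,0,0,0,0,0,1,-0.008,-0.018,0,0,0,0,1,-0.008,-0.018,0,0,0,0,1,-0.008,-0.018,0,0,0,0,1])

```text
clock: 26.58
eef_pos: [0.5722, 0.0856, 0.1192]
ee_rot: [2.258, 2.184, 0.001]
ft_force: [0.5, 0.3, 0.7]
grip_width: 0.0006
grip_force: 0.0
```

drive_tool(deltas=[0.002,0,0,0,0,0,1,0.004,0,0,0,0,0,1,0.004,0,0,0,0,0,1])

```text
clock: 26.95
eef_pos: [0.572, 0.0884, 0.1189]
ee_rot: [2.258, 2.182, -0.001]
ft_force: [2.0, -3.2, 0.7]
grip_width: 0.0006
grip_force: 1.5
```

drive_tool(deltas=[0.001,0,0,0,0,0,1,0.002,0,0,0,0,0,1])

```text
clock: 27.2
eef_pos: [0.572, 0.0887, 0.119]
ee_rot: [2.259, 2.18, -0.002]
ft_force: [1.4, -10.3, 0.2]
grip_width: 0.0004
grip_force: 4.7
```

```bash
sed -i 's/^L=(.*/L=(.6022,.0275,-.034)/' h.py; python3 - <<'E'
from h import *
q=wp(1,128);w=tf(L,[[q[0],q[1],.12]])[0];print(w);goal(w,down2)
E
```

```text
[0.68636774 0.08725957 0.12      ]
now [0.572  0.0887 0.119 ] t 27.2 delta [ 0.0026  0.1143 -0.001 ] rot [ 0.0005  0.0026 -0.0014]
```

drive_tool(deltas=[-0.02,0,0,0,0,0,1,-0.02,0,-0.05,0,0,0,1,-0.01,0.05,-0.085,0,0,0,1,0.003,0.114,-0.085,0,0.003,-0.001,1,0.003,0.114,-0.085,0,0.003,-0.001,1,0.003,0.114,-0.04,0,0.003,-0.001,1,0.003,0.114,0,0,0.003,-0.001,1,0.003,0.114,0,0,0.003,-0.001,1])

```text
clock: 28.2
eef_pos: [0.6827, 0.0896, 0.1157]
ee_rot: [-2.253, -2.18, 0.006]
ft_force: [0.1, 0.8, 0.6]
grip_width: 0.0005
grip_force: 0.0
```

```bash
python3 - <<'E'
from h import *
s=observe();print(s['eef_pos'],s['ft_force']);sweep(1,[115,105,95,85,75,65,55,45])
E
```

```text
[0.68269217 0.08959277 0.11566542] [0.10917442 0.7639042  0.64554543]
115 [0.0781 0.0546] [-0.0101 -0.0003 -0.    ]
105 [0.0732 0.0492] [-0.0156 -0.0051  0.    ]
95 [0.067  0.0447] [-0.0201 -0.0113  0.    ]
85 [0.0615 0.0415] [-0.0233 -0.0169  0.0001]
75 [0.0567 0.039 ] [-0.0258 -0.0217  0.0001]
65 [0.051  0.0374] [-0.0274 -0.0273  0.0001]
55 [0.0447 0.0369] [-0.0279 -0.0337  0.0002]
45 [0.038  0.0378] [-0.027  -0.0404  0.0002]
```

drive_tool(deltas=[-0.0101,-0.0003,-0.002,0,0,0,1,-0.0156,-0.0051,-0.002,0,0,0,1,-0.0201,-0.0113,-0.002,0,0,0,1,-0.0233,-0.0169,-0.002,0,0,0,1,-0.0258,-0.0217,-0.002,0,0,0,1,-0.0274,-0.0273,-0.002,0,0,0,1,-0.0279,-0.0337,-0.002,0,0,0,1,-0.027,-0.0404,-0.002,0,0,0,1])

```text
clock: 29.2
eef_pos: [0.6441, 0.0645, 0.1208]
ee_rot: [-2.256, -2.184, -0.003]
ft_force: [1.4, 0.2, 0.3]
grip_width: 0.0006
grip_force: 0.4
```

```bash
python3 - <<'E'
from h import *
s=observe();print(s['eef_pos'],s['ft_force']);sweep(1,[38,31,24,18,12,8,5,3,0])
E
```

```text
[0.64406276 0.06450074 0.12078145] [1.39234913 0.16994227 0.27435207]
38 [0.0332 0.0394] [ 0.001  -0.0074  0.    ]
31 [0.0286 0.0418] [ 0.0034 -0.0119  0.    ]
24 [0.0243 0.045 ] [ 0.0066 -0.0162  0.    ]
18 [0.021  0.0483] [ 0.0099 -0.0195  0.    ]
12 [0.0181 0.0521] [ 0.0137 -0.0224  0.    ]
8 [0.0165 0.0549] [ 0.0165 -0.0241  0.    ]
5 [0.0154 0.0571] [ 0.0188 -0.0251  0.    ]
3 [0.0148 0.0587] [ 0.0203 -0.0257  0.0001]
0 [0.014 0.061] [ 0.0226 -0.0266  0.0001]
```

drive_tool(deltas=[0.001,-0.0074,0,0,0,0,1,0.0034,-0.0119,0,0,0,0,1,0.0066,-0.0162,0,0,0,0,1,0.0099,-0.0195,0,0,0,0,1,0.0137,-0.0224,0,0,0,0,1,0.0165,-0.0241,0,0,0,0,1,0.0165,-0.0241,0,0,0,0,1])

```text
clock: 30.08
eef_pos: [0.6207, 0.0823, 0.1208]
ee_rot: [-2.255, -2.184, -0.003]
ft_force: [-0.1, 0.2, 0.2]
grip_width: 0.0001
grip_force: 0.0
```

drive_tool(deltas=[0.0015,-0.001,0,0,0,0,1,0.0025,-0.0015,0,0,0,0,1,0.0025,-0.0015,0,0,0,0,1])

```text
clock: 30.45
eef_pos: [0.6195, 0.0844, 0.1209]
ee_rot: [-2.256, -2.183, -0.003]
ft_force: [0.9, 0.3, -0.0]
grip_width: 0.0003
grip_force: 0.0
```

drive_tool(deltas=[0.001,0,0,0,0,0,1,0.001,0,0,0,0,0,1])

```text
clock: 30.7
eef_pos: [0.6194, 0.0854, 0.1209]
ee_rot: [-2.256, -2.183, -0.003]
ft_force: [-0.5, 0.3, 0.4]
grip_width: 0.0003
grip_force: 0.1
```

drive_tool(deltas=[0.001,0,0,0,0,0,1,0.001,0,0,0,0,0,1])

```text
clock: 30.95
eef_pos: [0.6195, 0.0865, 0.1209]
ee_rot: [-2.256, -2.183, -0.003]
ft_force: [-0.2, -0.1, -0.1]
grip_width: 0.0005
grip_force: 0.1
```

drive_tool(deltas=[0.001,0,0,0,0,0,1,0.001,0,0,0,0,0,1])

```text
clock: 31.2
eef_pos: [0.6195, 0.0868, 0.1209]
ee_rot: [-2.257, -2.183, -0.002]
ft_force: [-0.4, -2.3, 1.0]
grip_width: 0.0008
grip_force: 1.3
```

drive_tool(deltas=[0.001,0,0,0,0,0,1,0.001,0,0,0,0,0,1])

```text
clock: 31.45
eef_pos: [0.6195, 0.0869, 0.1209]
ee_rot: [-2.258, -2.183, -0.001]
ft_force: [-0.9, -5.6, 1.4]
grip_width: 0.0007
grip_force: 2.6
```

drive_tool(deltas=[-0.005,0,0,0,0,0,1,-0.005,-0.0145,0,0,0,0,1,-0.005,-0.0145,0,0,0,0,1,-0.002,-0.0145,0,0,0,0,1,0.0,-0.0145,0,0,0,0,1,0.0005,-0.0145,0,0,0,0,1])

```text
clock: 32.2
eef_pos: [0.6051, 0.0874, 0.1211]
ee_rot: [-2.258, -2.183, -0.0]
ft_force: [-2.8, -8.3, 4.2]
grip_width: 0.0003
grip_force: 3.4
```

drive_tool(deltas=[-0.01,0,0,0,0,0,1,-0.04,0,0,0,0,0,1,-0.1,0,-0.05,0,0,0,1,-0.13,0,-0.1,0,0,0,1,-0.13,0,-0.13,0,0,0,1,-0.13,0,-0.13,0,0,0,1])

```text
clock: 32.95
eef_pos: [0.6026, -0.0423, 0.254]
ee_rot: [2.258, 2.181, 0.011]
ft_force: [-0.3, -0.4, -1.0]
grip_width: 0.0005
grip_force: 0.0
```

```bash
python3 - <<'E'
from h import *
s=observe();print(s['eef_pos'],s['ft_force'])
im=camera('wrist');k=calibration('wrist');cv2.imwrite('pics/w9.png',im[:,:,::-1])
L1=(.6022,.028,-.034)
for nm,p in (('doors top ends',[(-.046,.071,.132),(0,.071,.132),(.046,.071,.132)]),('bot',[(-.046,.071,.03),(0,.071,.03),(.046,.071,.03)]),('openfar',[(.06,.035,.132)])):
    print(nm,proj(tf(L1,np.array(p)),k).round(1).tolist())
for t in['door_near_edge','door_far_edge','loco']:
    print(t,[(np.round(d['point'],3).tolist(),round(d['p'],2)) for d in spot_in(t,'wrist')])
    for d in silhouettes(t,'wrist')[:2]:
        pts=np.argwhere(d['mask'])[:,::-1].astype(np.int32);print('  mask',round(d['p'],2),len(pts),cv2.approxPolyDP(cv2.convexHull(pts),2,True)[:,0].tolist())
v=cv2.cvtColor(im,cv2.COLOR_RGB2HSV)[...,2]
u0=proj(tf(L1,np.array([(0,.071,.132)])),k)[0].astype(int)
for y in range(max(u0[1]-14,0),u0[1]+40,3): print(y,' '.join('%3d'%v[y,x] for x in range(u0[0]-72,u0[0]+73,6)))
E
```

```text
[ 0.6026439  -0.04232236  0.25398326] [-0.3050953  -0.36706579 -1.0123913 ]
doors top ends [[254.6, 19.2], [317.0, 18.9], [379.5, 19.3]]
bot [[273.0, 45.6], [317.6, 45.5], [362.2, 45.7]]
openfar [[396.0, 70.6]]
door_near_edge [([0.581, 0.1, 0.115], 0.96)]
  mask 0.83 2237 [[314, 41], [269, 41], [249, 13], [248, 5], [311, 4]]
  mask 0.75 3675 [[192, 373], [145, 372], [131, 337], [133, 296], [148, 272], [179, 270], [187, 274], [193, 285], [195, 371]]
door_far_edge [([0.627, 0.1, 0.119], 0.66)]
  mask 0.57 2211 [[381, 6], [373, 25], [360, 42], [317, 40], [318, 4]]
loco [([0.605, 0.122, 0.079], 0.78), ([0.284, -0.245, 0.037], 0.75)]
  mask 0.56 270 [[90, 332], [92, 339], [78, 350], [73, 334]]
  mask 0.3 2212 [[314, 40], [273, 42], [263, 33], [247, 8], [250, 4], [312, 5]]
4  76 124 238 234 238 192 200 207 224 213 204 244 231 244 238 241 241 175 193 196 205 206 120  81  78
7  83 129 244 250 248 251 250 249 252 251 245 251 240 251 248 249 251 249 249 252 248 244 129  88  79
10  77 127 239 251 247 250 251 249 251 252 247 249 237 251 250 248 251 250 249 251 250 243 128  82  83
13  85  88 241 
[... 829 characters left out ...]
76  70  85  68  84  86  66  86  91  85  85  60  85  83  67  84 146 203 250 252 252
40 232 252 227 207  79  56  59  45  61  61  46  85 101  77  59  55  56  54  54  52 211 212 249 252 252
43 225 252 231 209 222 145 155 119  99 160 106 141 132 124 115 129 110 145 134 143 217 215 249 252 252
46 221 252 252 252 252 199 200 170 121 177 157 152 215 145 144 167 146 181 174 183 252 252 252 252 252
49 223 252 252 252 252 198 204 177 142 187 177 150 178 165 154 191 153 182 174 188 252 252 252 252 252
52 227 252 252 252 252 250 250 243 229 252 233 203 191 248 214 238 216 248 223 247 252 252 252 252 252
55 228 252 252 252 252 252 252 213 148 252 147 142 142 153 151 199 140 251 249 251 252 252 252 252 252
```

```bash
python3 - <<'E'
from h import *
k=np.load('k8.npy',allow_pickle=True).item();im=cv2.imread('pics/w8.png')
for y in range(70,104): print(y,' '.join('%02x%02x%02x'%tuple(im[y,x]) for x in range(296,356,4)))
for ly in(.0265,.0275,.0285):
  l=(.6022,ly,-.034);print(ly,'buf faces top/bottom',proj(tf(l,np.array([(-.017,.086+c,z) for c in(0,.003) for z in(.062,.055,.048)]+[(.017,.086,.062),(0,.08,.134),(-.044,.08,.134),(.044,.08,.134),(-.03,.0,.028)])),k).round(1).tolist())
E
```

```text
70 b3babf 95ace5 b0b7bc b3bbbf b3bcc0 aeb8bf abb8c4 afb6bb a8b1b4 a9afb4 b0b9bd 969ea3 a3abad a5acb0 a6aeb6
71 a6adb2 92a9de adb6ba b2b9be afb7bc b2bbbf b2bac0 afb7ba aeb8bb adb3b9 adb3b9 99a0a1 a5adaf a6afb1 a4aeb6
72 89909a 8399c7 a6aeb2 b0b9bf b1babe aebabe afbbbe b1b7bc acb5b6 aeb5bb a8afb4 99a1a6 a3adb1 9fabae a0acba
73 5c6a92 68789a 888e92 9fa8ae a3acb2 b0bbc0 b0b9bf b2b7bd b0b7bc adb4bb a6acb3 9da6ab a7aeb3 aab1b5 9eaabe
74 3f5295 434d64 5c616c 707d82 8c9399 a2acb1 a6b0b5 afb8bb aeb6bd b1babd a7aeb3 a8adb4 a3aaaf a7afb3 a0acbd
75 374880 2b3850 374050 414959 575e66 787b85 8e989f a1a9ad a7acb1 aeb5ba a4a9af a1a9ac a4aeb2 a7aeb4 a6b0ba
76 38526c 29374e 2f3b51 303a4f 374153 424a58 5b6471 747e87 91969c 9da8ac 969ca2 a9b0b5 a8b0b5 a6aeb2 a6b0b4
77 436785 34465b 2c3748 2d3b4f 2d384e 2d364e 363c56 434f67 586371 767f89 7b8085 a0a7ad a7b2b4 a4aeb1 abb1b5
78 4f7b9b 304862 3c444c 434b58 303d53 2b364d 2e384f 2b3857 343c5c 454f72 555d71 838991 a0a7ab a6afb4 a5aab1
79 527e9f 2e4969 434e55 56606b 414b56 313b4d 273246 2a364e 2a3553 2d3962 32416c 545c6e 838b90 9ca5aa a8b0b4
80 4f7a9c 2c4969 485
[... 2460 characters left out ...]
5c8cb3
103 85d0f6 538bc3 bbd1e3 daeef7 4679ae 4877ab 3f6b9b 4875a5 3b6591 3d6995 8d96a3 4c6b8f 3d648f 517ea4 5b8eb3
0.0265 buf faces top/bottom [[310.1, 87.8], [309.8, 88.6], [309.5, 89.4], [310.5, 84.9], [310.2, 85.8], [310.0, 86.7], [341.2, 93.4], [332.2, 87.3], [281.6, 78.2], [381.3, 96.4], [287.0, 162.7]]
0.0275 buf faces top/bottom [[310.2, 86.8], [309.9, 87.7], [309.6, 88.5], [310.7, 83.9], [310.4, 84.8], [310.1, 85.7], [341.4, 92.4], [332.4, 86.1], [281.7, 77.0], [381.4, 95.3], [287.1, 161.9]]
0.0285 buf faces top/bottom [[310.3, 85.8], [310.0, 86.7], [309.8, 87.6], [310.8, 82.9], [310.5, 83.9], [310.2, 84.8], [341.5, 91.5], [332.5, 85.0], [281.8, 75.8], [381.6, 94.1], [287.1, 161.1]]
```

```bash
python3 -c "
from station import *
print(close_job())"
```

```text
the job is handed in; nothing more can be done
None
```

I put the loco away in the shed against the sprung buffer, closed both doors, and handed the job in at about 33 s. The doors are confirmed flush by touch and camera, but I could only estimate the loco's rest against the buffer, from the push force (about 4 N) and one picture taken before closing.

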